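# Lock the jig, fit the spacer, hold the tile flush

## Task

The glue-up jig on the bench needs closing: turn the turnbutton square over the clamp frame, then stand the loose spacer bar down in whichever of the two gaps beside the tile is wide enough for it, right down to the bed, and let go of it. Last, push the springy tile down until it is flush with the strips on either side, and finish while still holding it down with the fingers. Leave the other things on the bench where they are.

Things in the scene. Friction and masses are not known exactly. Their poses are not given: they have to be found in the camera images.
- jig: Fixed steel jig. Origin on the bench top under the tile's middle; x away from the turnbutton, y left, z up. Dark bed x -125..+90, y +-105, top z 12 mm. Grey clamp frame, closed, top z 36: outside x +-75, y +-96, opening x +-53, y +-66 mm. In the opening across y: strip, gap, tile, gap, strip; gaps run along x for 96 mm, open above, the bed as floor.
- turnbutton (a joint): Angle of the turnbutton, a flat steel bar with a 45 mm nose, pivoted at x -98, y 0 mm of the jig, in front of the frame. At 0 the nose points along jig +y, clear of the frame; grows clockwise seen from above to a stop at 1.571: nose along jig +x, square over the frame. Starts at 0.15 to 0.5, stays where left (friction 0.06 N m).
- turnbutton_grip (a point): Point on the pivot axis amid the turnbutton's upright grip fin, 59 mm above the bench. Fin: 12 mm thick, 44 mm long (22 mm either side of the axis, along the nose), 47 to 71 mm above the bench. Axes turn with the button: y along nose and fin, x across the fin, z up.
- tile: Steel tile 96 mm (jig x) by 70 mm (jig y), 24 mm thick, amid the frame on springs; moves only straight down, 8 mm to a hard stop where its top is flush with the strips. Springs push back with 5 N at rest, 9 N when flush, and lift it if let go. Origin: middle of its underside. 3 mm bevels on the long upper edges.
- tile_top (a point): Middle of the tile's top: 38 mm above the bench at rest, 30 mm when flush.
- strip_slim: The slimmer aluminium strip, 104 mm long (jig x), 22 mm wide, fixed on the bed, top 30 mm above the bench. Origin: middle of its underside, 61.5 mm left or right (by chance) of the tile's middle. The gap between it and the tile is the wide one: 15.5 mm, its middle 42.75 mm from the tile's middle. 3 mm bevels on the upper edges.
- strip_broad: The broader aluminium strip, like the other but 37 mm wide, 61.5 mm to the other side of the tile's middle. The gap between it and the tile is only 8 mm wide: the spacer does not go in.
- spacer: Loose aluminium spacer bar standing on its long edge left or right of the jig: 80 mm long (its x), 12 mm thick (its y), 60 mm tall, 0.1 to 0.2 kg, two dark round marks on each side. Origin: middle of its underside, z up. Seated in the gap it stands on the bed, lengthwise along the gap, its upper 42 mm above the strips.
- bearing_a: Roller bearing lying flat, 68 mm across, 20 mm high; to be left alone. Origin under its middle.
- carton_small: Small cardboard carton 51 x 62 x 52 mm; to be left alone. Origin under its middle.
- tape_roll: Roll of tape lying flat, 68 mm across, 19 mm high; to be left alone. Origin under its middle.
- thrust_washer: Steel washer lying flat, 65 mm across, 9 mm high; to be left alone. Origin under its middle.
Things that resemble listed ones, but are neither listed nor needed, are in the scene too. What is shaped like the spacer but green, pink or yellow is not meant.

How it is judged:
On the way, in this order (a step that is already met when the one before it is completed fails the run):
1. the turnbutton is turned over the clamp frame (value of joint turnbutton above 1.3 rad), for 0.2 s.
2. the spacer stands on the bed in the wide gap, let go (value of joint turnbutton above 1.3 rad and z of spacer in the frame of jig between 0.008 and 0.0155 m and (y of spacer in the frame of jig between 0.036 and 0.048 m or y of spacer in the frame of jig between -0.048 and -0.036 m) and x of spacer in the frame of jig between -0.02 and 0.02 m and horizontal distance between spacer and strip_slim below 0.032 m and angle between the x axis of spacer and the x axis of jig, either way round below 0.15 rad and angle between spacer's own z axis and vertical below 0.25 rad and contact force between the fingers and spacer below 0.1 N), for 0.2 s.
3. the tile is pressed flush by the fingers (z of tile_top in the frame of jig below 0.0315 m and contact force between the fingers and tile above 3 N), for 0.2 s.
At the end, for the whole second after the job is handed in: Turnbutton over 1.3 rad; spacer let go in the gap beside the slimmer strip, underside within 3.5 mm of the bed, upright within 0.25 rad, along the gap within 0.15 rad and 20 mm; fingers press the tile with over 3 N, its top at most 1.5 mm above the strips, through the last second (all of step 2 and all of step 3); the arm keeps its last pose, push and grip.
It fails at once if the bearing is pushed more than 30 mm (distance of bearing_a from where it was at the start of the episode above 0.03 m).
It fails at once if the carton small is pushed more than 30 mm (distance of carton_small from where it was at the start of the episode above 0.03 m).
It fails at once if the tape roll is pushed more than 30 mm (distance of tape_roll from where it was at the start of the episode above 0.03 m).
It fails at once if the thrust washer is pushed more than 30 mm (distance of thrust_washer from where it was at the start of the episode above 0.03 m).
It also fails if it takes over 54 s, if anything falls off the work surface, if the arm or the gripper's body presses on something with over 40 N, if the wrist force passes 120 N, or if a joint passes its speed limit or range.

## Robot

A 6-joint arm with a two-finger parallel gripper is mounted at the origin on a cart in front of the work surface, level with it; the furniture and walls round the work are solid. World frame = base frame: x ahead of the robot, y to its left, z up, the work surface at z = 0. Lengths are in m, angles in rad, forces in N, time in s.
With the tool pointing down it reaches from about 0.375 to 0.975 m from the base axis. Payload 3.8 kg.
Tool frame: the origin (TCP) lies midway between the tips of the shut fingers; the grasp point (between the pads) lies 19 mm behind it; z points along the fingers, y is the direction in which the jaws open and shut (so a half turn about z gives the same grasp; the last joint's range is limited). The gripper opens to 85 mm and grips with 20 to 120 N. Pads are 22 mm wide; open, the fingers measure 114 mm over their backs; the gripper's body (76 mm by 85 mm) begins 54 mm behind the grasp point. The pads swing forward as they close: fully open they stand 13 mm farther back than shut.
Start: joints at [-1.232, 0.264, 1.604, -0, 1.274, -0.037], TCP at [0.248, -0.628, 0.231] pointing down, gripper open.
Joint ranges: [-2.63, 2.63], [-0.94, 2.18], [0.31, 2.57], [-1.31, 4.45], [0, 2.66], [-2.55, 2.55]. Speed limits (rad/s): [2.57, 2.57, 3.14, 3.14, 3.14, 3.14].

## Interface

Orientations are given as a unit quaternion [x, y, z, w].
In Python, from rig import env, read_camera, calibration, workorder, look_for, regions_of gives the robot as it stands.
- The arm moves only by the shell command python3 -m jog 'ROWS' [FORCE]. ROWS is JSON, a list of rows, each a list of 5 numbers: the shift along the tool's x, y, z in m, then the turn about the tool's z in degrees, then the closure, from 0 (fully open) to 1 (shut). In form: [[dx, dy, dz, spin, fingers], ...]. A call has 1 to 10 rows; each row shifts and turns the commanded pose from where the row before left it, along the tool's axes as they then stand; what a row does not reach is not made up. A row lasts 1/12 s, in which the tool goes at most 41.7 mm and 7.16 degrees, less where a joint would pass 70% of its speed; a pose out of reach is approached as far as the arm can. A call is refused whole if a number of a shift passes 0.0417 or a number of a turn 7.16, either way. A call with a gripper value outside its range is refused whole. The fingers move at their own pace and stop on an object; FORCE is the grip in N (left out, the last holds). Time passes only in rows, so rows that do not move let the fingers close. It gives the time, the measured TCP pose, the force and the opening at its end, in the units of the state.
- env.get_obs(): the state, without advancing time (a new reading comes with each control period).
- read_camera(name): name is "scene" or "top"; returns the picture (400x640x3 uint8, blue, green, red); there is no depth.
- calibration(name): a dict with "mtx" (3x3 intrinsics, pixels), "R" (3x3) and "t" (3): a world point X has camera coordinates R X + t. Camera axes: x right, y down, z forward; pixel columns grow to the right and rows downward; lengths in m; the calibration is good to about 2 mm. A picture is of the moment at which its call begins. calibration takes no time and is no camera call.
- workorder.close_job(): hands the job in, once; it reports no verdict.
Trained networks look in the newest picture that a camera, given by its name, has taken for a name from the list of things; names that differ only in an ending like _2 or _b are one class to them, and where a whole thing is asked for, a point or a joint stands for the part that bears it (a point fixed in the world has none). Each returns a list of dicts, best first, with "score" (0 to 1); they miss things now and then, are a little off and sometimes report something else, mostly with a low value. They report only what shows in the picture. A call takes as long as a camera call. They do not tell look-alikes from the thing itself.
- look_for(target, camera): "position" ([x, y, z] in m, in world coordinates, good to about 4 mm: the middle of the surface that is visible of it).
- regions_of(target, camera): "pixels" (400x640 bool, what is visible of it).
The state is a dict: "time": time; "q": joint angles; "joint_vel": joint speeds; "effort": joint torques, N m; "tcp_pos": TCP position; "eef_rot": TCP orientation; "ft_force": force on the tool from outside, world axes, zero at the start; "wrist_torque": the same for the moment, N m; "width": finger opening in m.
Only numpy, scipy, OpenCV 4.12 (cv2) and the standard library are available. Lean on these libraries where they do the work, as an engineer would, in place of code of your own. Each camera call takes 0.05 s, during which the arm holds its last target.

## Working session

There is one attempt and no reset: what is moved stays moved. The work goes in short steps, Python scripts to look and compute and a shell command to move; the robot and the scene stay as the last step left them, time stands still between calls to the robot, and variables do not carry over. Pictures are saved under pics/ and viewed, and the job is handed in when it is done.

```bash
ls; mkdir -p pics
python3 - <<'E'
from rig import env, read_camera, calibration
import cv2
for n in ("scene","top"):
    cv2.imwrite(f"pics/{n}0.png",read_camera(n)); c=calibration(n); print(n,c)
o=env.get_obs(); print({k:o[k] for k in("time","tcp_pos","eef_rot","ft_force","width")})
E
```

```text
pics
scene {'mtx': array([[365.39242239,   0.        , 312.9038541 ],
       [  0.        , 365.39242239, 197.29260231],
       [  0.        ,   0.        ,   1.        ]]), 'R': array([[-0.6728976 , -0.73942248, -0.02152228],
       [-0.27270571,  0.275006  , -0.92195623],
       [ 0.68763392, -0.61451289, -0.38669561]]), 't': array([0.44297691, 0.1506189 , 1.27818963])}
top {'mtx': array([[404.54930872,   0.        , 317.9602134 ],
       [  0.        , 404.54930872, 192.06670917],
       [  0.        ,   0.        ,   1.        ]]), 'R': array([[-0.00174292, -0.99996218, -0.00852079],
       [-0.9828787 ,  0.00328294, -0.18422453],
       [ 0.18424554,  0.00805382, -0.98284725]]), 't': array([0.16157421, 0.48403412, 1.30671555])}
{'time': 0.1, 'tcp_pos': array([ 0.24746191, -0.62727296,  0.23006846]), 'eef_rot': array([ 9.82404375e-01,  1.86763360e-01, -1.83609473e-04, -1.02810181e-03]), 'ft_force': array([ 0.67133938, -0.11014231,  1.10996732]), 'width': 0.08561763970415384}
```

Run:
```python
from rig import look_for
for c in("top","scene"):
    for t in("jig","turnbutton","turnbutton_grip","tile","strip_slim","strip_broad","spacer","bearing_a","carton_small"):
        try: print(c,t,[(r["position"],round(r["score"],2)) for r in look_for(t,c)][:3])
        except Exception as e: print(t,e)
```

```text
top jig [([0.5572, 0.0393, 0.0384], 0.87)]
top turnbutton []
top turnbutton_grip [([0.4923, 0.0375, 0.0504], 0.51)]
top tile [([0.5796, 0.0351, 0.0345], 0.62)]
top strip_slim [([0.5856, 0.094, 0.0282], 0.53)]
top strip_broad [([0.5925, -0.0185, 0.0286], 0.7)]
top spacer [([0.572, 0.6279, 0.0586], 0.74), ([0.2652, 0.333, 0.0623], 0.56), ([0.3617, 0.1735, 0.0618], 0.55)]
top bearing_a [([0.5675, -0.2543, 0.021], 0.76)]
top carton_small [([0.368, -0.2687, 0.0501], 0.9)]
scene jig [([0.5328, 0.0696, 0.0296], 0.76)]
scene turnbutton [([0.4929, 0.0432, 0.0521], 0.47), ([0.6766, 0.2773, 0.0082], 0.3)]
scene turnbutton_grip []
scene tile [([0.5851, 0.0521, 0.0388], 0.45)]
scene strip_slim []
scene strip_broad []
scene spacer [([0.2659, 0.3387, 0.0305], 0.91), ([0.3579, 0.1857, 0.0355], 0.75), ([0.5471, 0.2895, 0.0306], 0.63)]
scene bearing_a [([0.5609, -0.2447, 0.0127], 0.63)]
scene carton_small [([0.3596, -0.2526, 0.0196], 0.67)]
```

View pics/top0.png

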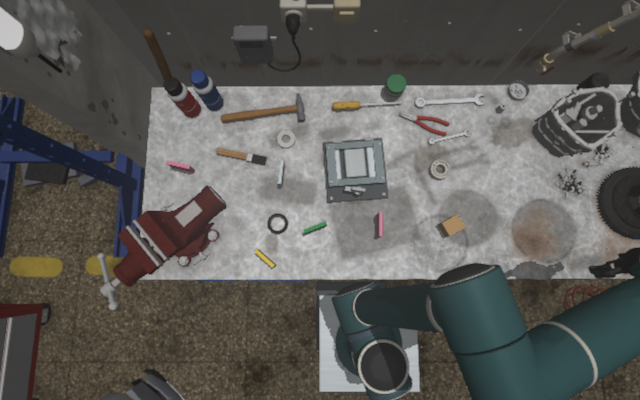

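View pics/scene0.png

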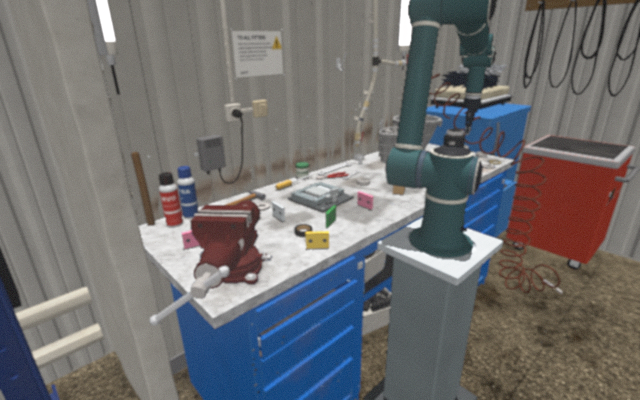

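The top view shows the jig at (355,170) and the silver spacer at (281,173). The coloured bars at (380,224), (314,228), (265,258) and (178,165) are decoys. Next I'll zoom in.

Run:
```python
import cv2
im=cv2.imread("pics/top0.png")
a=cv2.resize(im[125:215,260:400],None,fx=5.7,fy=5.7,interpolation=cv2.INTER_CUBIC)
cv2.imwrite("pics/top0z.png",a)
im=cv2.imread("pics/scene0.png")
a=cv2.resize(im[160:250,240:370],None,fx=6,fy=6,interpolation=cv2.INTER_CUBIC)
cv2.imwrite("pics/scene0z.png",a)
```

```text
(no output)
```

View pics/top0z.png

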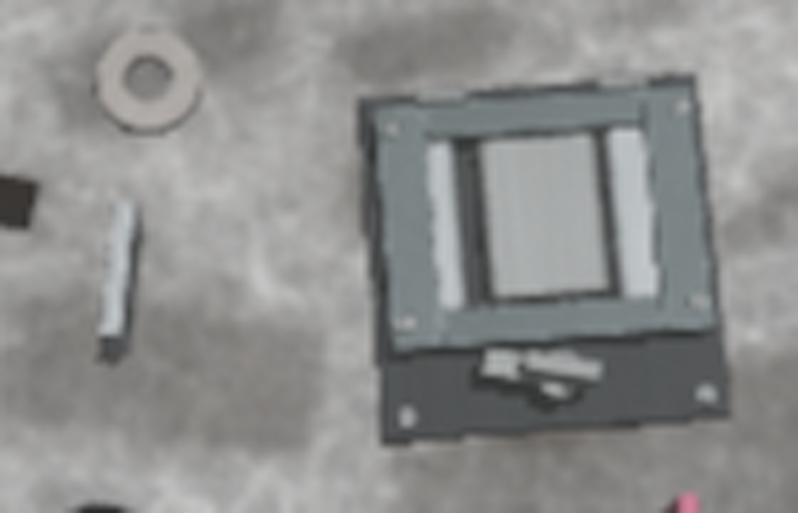

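View pics/scene0z.png

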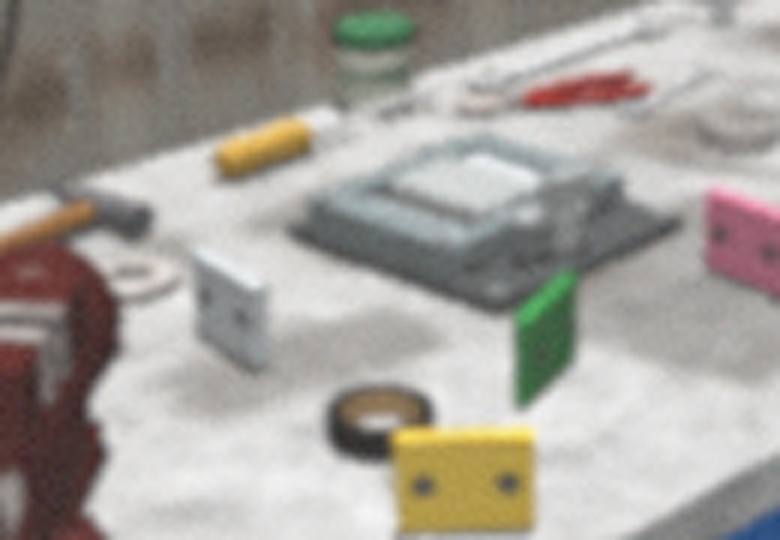

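```bash
cat > h.py <<'E'
import numpy as np, cv2
from rig import calibration
from scipy.optimize import least_squares
C={n:calibration(n) for n in("top","scene")}
def proj(X,n="top"):
    c=C[n];X=np.atleast_2d(X);p=(X@c["R"].T+c["t"])@c["mtx"].T
    return p[:,:2]/p[:,2:]
def back(px,z,n="top"):
    c=C[n];d=c["R"].T@np.linalg.inv(c["mtx"])@np.array([px[0],px[1],1.]);o=-c["R"].T@c["t"]
    return o+d*(z-o[2])/d[2]
def T(p,pts):
    x,y,a=p;pts=np.asarray(pts,float);c,s=np.cos(a),np.sin(a)
    return np.c_[x+c*pts[:,0]-s*pts[:,1],y+s*pts[:,0]+c*pts[:,1],pts[:,2]]
def fit(pts,px,p0,n="top"):
    px=np.asarray(px,float)
    r=least_squares(lambda p:(proj(T(p,pts),n)-px).ravel(),p0,loss="soft_l1")
    return r.x,(proj(T(r.x,pts),n)-px)
def box(lx,ly,z): return [[lx,ly,z],[lx,-ly,z],[-lx,-ly,z],[-lx,ly,z]]
E
python3 - <<'E'
from h import *
u=lambda L:(np.array(L,float)+.5)/5.7-.5+[260,125]
F=box(.075,.096,.036); Fp=u([(378,102),(695,80),(718,328),(393,350)])
O=box(.053,.066,.036); Op=u([(427,140),(643,127),(660,296),(442,310)])
Ti=box(.048,.032,.038); Tp=u([(483,143),(598,135),(611,290),(492,298)])
Bd=[[-.125,-.105,.012],[-.125,.105,.012]]; Bp=u([(730,415),(385,440)])
p,r=fit(F+O+Ti+Bd,np.r_[Fp,Op,Tp,Bp],[.58,.035,0]); print(p,np.degrees(p[2]));print(r.round(1).tolist())
S=box(.04,.006,.06);Sp=u([(115,203),(138,203),(124,336),(100,333)])
ps,rs=fit(S,Sp,[.55,.29,0]);print("spacer",ps,np.degrees(ps[2]),rs.round(1).tolist())
for q in [(525,355),(605,370),(565,363)]: print(back(u([q])[0],.071))
piv=T(p,[[-.098,0,.071]]);print("pivot",piv)
im=cv2.imread("pics/top0.png");k=8
a=cv2.resize(im[140:210,270:370],None,fx=k,fy=k,interpolation=cv2.INTER_CUBIC)
def dr(pts,col):
    q=((proj(pts)-[270,140]+.5)*k).astype(int);cv2.polylines(a,[q],True,col,1)
dr(T(p,F),(0,0,255));dr(T(p,O),(0,255,0));dr(T(p,Ti),(255,0,0));dr(T(p,box(-.0,.0,0)[:1]+[[-.125,-.105,.012],[-.125,.105,.012]]),(0,255,255));dr(T(ps,S),(0,0,255))
for b in(.15,.3,.45):
    pb=[piv[0,0],piv[0,1],p[2]-b]
    dr(T(pb,box(.006,.022,.071)),(255,0,255))
cv2.imwrite("pics/ov1.png",a)
E
```

```text
[0.58841769 0.03342575 0.0629885 ] 3.6089751840751187
[[-0.3, 0.8], [-0.4, 1.0], [-0.3, 0.0], [0.1, -0.2], [0.2, -0.3], [0.6, -0.5], [0.5, -0.1], [-0.2, -0.1], [0.4, -0.3], [-1.1, -0.1], [-1.0, -0.0], [1.0, -0.2], [0.6, 0.3], [-0.3, -0.0]]
spacer [ 0.5514981   0.28522032 -0.09112652] -5.221165025576837 [[0.2, -0.2], [-0.2, 0.1], [-0.3, -0.0], [0.3, 0.2]]
[0.49669519 0.04930161 0.071     ]
[0.48773434 0.00345225 0.071     ]
[0.49191793 0.02636544 0.071     ]
pivot [[0.49061203 0.02725696 0.071     ]]
```

View pics/ov1.png

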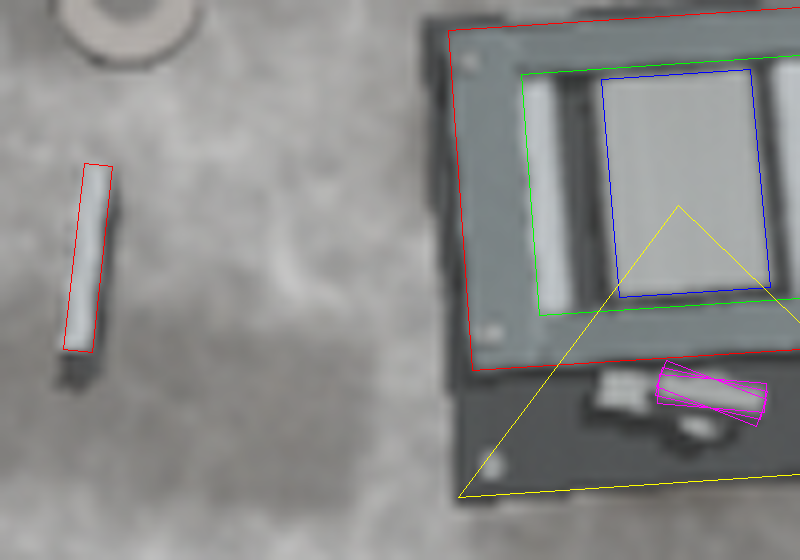

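```bash
python3 -m jog '[[0.0233,-0.026,0,0,0],[0.0233,-0.026,0,0,0],[0.0233,-0.026,0,0,0],[0.0233,-0.026,0,0,0],[0.0233,-0.026,0,0,0],[0.0233,-0.026,0,0,0],[0.0233,-0.026,0,0,0],[0.0233,-0.026,0,0,0],[0.0233,-0.026,0,0,0],[0.0233,-0.026,0,0,0]]' 30
python3 -m jog '[[0.0233,-0.026,0,0,0],[0.0233,-0.026,0,0,0],[0.0233,-0.026,0,0,0],[0.0233,-0.026,0,0,0],[0.0233,-0.026,0,0,0],[0.0233,-0.026,0,0,0],[0.0233,-0.026,0,0,0],[0.0233,-0.026,0,0,0],[0.0233,-0.026,0,0,0],[0.0233,-0.026,0,0,0]]'
python3 -m jog '[[0,0,0.01,-6.5,0],[0,0,0.01,-6.5,0],[0,0,0.01,-6.5,0],[0,0,0.01,-6.5,0],[0,0,0.01,-6.5,0],[0,0,0.01,-6.5,0],[0,0,0.01,-6.5,0],[0,0,0.01,-6.5,0],[0,0,0.01,-6.5,0],[0,0,0,0,0]]'
cat >> h.py <<'E'
def st():
    from rig import env
    o=env.get_obs();q=o["eef_rot"];psi=2*np.arctan2(q[1],q[0])
    psi=(psi+np.pi)%(2*np.pi)-np.pi
    return o,np.array(o["tcp_pos"]),psi
def rel(target,yaw=None):
    o,p,s=st();D=np.array(target)-p
    print("t",o["time"],"tcp",p.round(4),"psi",np.degrees(s).round(2),"F",np.round(o["ft_force"],1),"w",round(o["width"],4))
    print("dx %.4f dy %.4f dz %.4f"%(D[0]*np.cos(s)+D[1]*np.sin(s),D[0]*np.sin(s)-D[1]*np.cos(s),-D[2]))
    if yaw is not None: print("spin (deg)",np.degrees(s-yaw))
E
python3 -c "
from h import *
rel([.4906,.0272,.049],np.radians(79))"
```

```text
time: 1.83
tcp_pos: [0.3693, -0.299, 0.2315]
eef_rot: [0.982, 0.187, 0.0, 0.0]
ft_force: [1.0, -0.4, -0.2]
width: 0.0854
time: 2.67
tcp_pos: [0.4907, 0.0286, 0.2317]
eef_rot: [0.982, 0.187, 0.0, 0.0]
ft_force: [0.3, -0.2, -0.3]
width: 0.0853
time: 3.5
tcp_pos: [0.4887, 0.0268, 0.1393]
eef_rot: [0.765, 0.644, -0.001, -0.001]
ft_force: [-1.0, 0.0, -1.5]
width: 0.0856
t 3.5 tcp [0.4887 0.0268 0.1393] psi 80.19 F [-1.   0.  -1.5] w 0.0856
dx 0.0007 dy 0.0018 dz 0.0903
spin (deg) 1.1906971941823135
```

```bash
python3 -m jog '[[0.001,0.001,0.03,1.2,0],[0,0,0.03,0,0],[0,0,0.02,0,0.3],[0,0,0.01,0,0.5],[0,0,0,0,0.8],[0,0,0,0,1],[0,0,0,0,1],[0,0,0,0,1],[0,0,0,0,1],[0,0,0,0,1]]' 30
python3 -c "
from h import *
rel([.4906,.0272,.049],np.radians(79))
from rig import read_camera
im=read_camera('top');cv2.imwrite('pics/g1.png',cv2.resize(im[120:220,270:400],None,fx=6,fy=6,interpolation=2))
im=read_camera('scene');cv2.imwrite('pics/g1s.png',cv2.resize(im[130:240,270:400],None,fx=6,fy=5,interpolation=2))"
```

```text
time: 4.33
tcp_pos: [0.4926, 0.0279, 0.0533]
eef_rot: [0.773, 0.635, 0.001, 0.001]
ft_force: [-2.9, 1.8, 5.5]
width: 0.0107
t 4.3333 tcp [0.4926 0.0279 0.0533] psi 78.81 F [-2.9  1.8  5.5] w 0.0107
dx -0.0011 dy -0.0018 dz 0.0043
spin (deg) -0.18930657760778014
```

View pics/g1s.png

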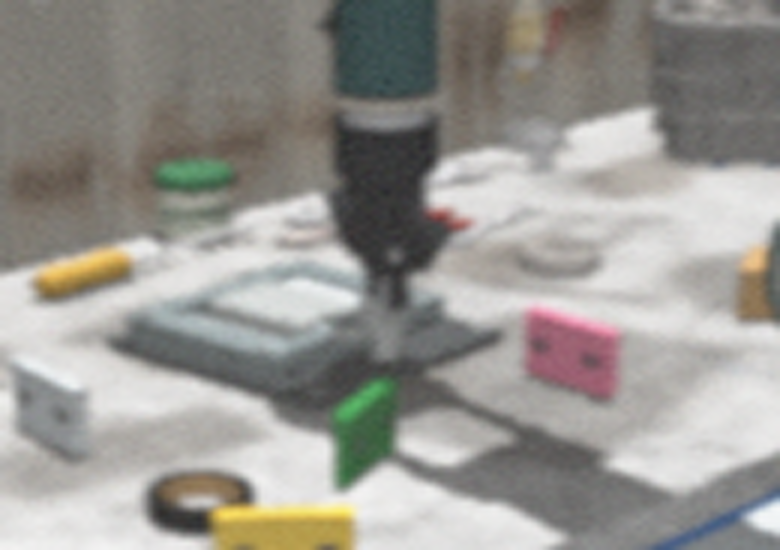

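```bash
python3 -m jog '[[0,0,0,6.6,1],[0,0,0,6.6,1],[0,0,0,6.6,1],[0,0,0,6.6,1],[0,0,0,6.6,1],[0,0,0,6.6,1],[0,0,0,6.6,1],[0,0,0,6.6,1],[0,0,0,6.6,1],[0,0,0,6.6,1]]'
python3 -m jog '[[0,0,0,6.6,1],[0,0,0,0,1],[0,0,0,0,1]]'
python3 -c "
from h import *
rel([.4906,.0272,.049],np.radians(3.6))"
```

```text
time: 5.27
tcp_pos: [0.4926, 0.0278, 0.0533]
eef_rot: [0.994, 0.109, 0.001, 0.0]
ft_force: [-2.8, 0.8, 6.4]
width: 0.0111
time: 5.52
tcp_pos: [0.4926, 0.0278, 0.0533]
eef_rot: [0.999, 0.054, 0.001, -0.0]
ft_force: [-2.1, 0.9, 5.2]
width: 0.0114
t 5.5167 tcp [0.4926 0.0278 0.0533] psi 6.18 F [-2.1  0.9  5.2] w 0.0114
dx -0.0020 dy 0.0004 dz 0.0043
spin (deg) 2.5810958629141543
```

```bash
python3 -m jog '[[0,0,0,0,0],[0,0,0,0,0],[0,0,0,0,0],[0,0,-0.01,0,0],[0,0,-0.03,0,0],[0,0,-0.04,0,0],[0,-0.04,-0.02,0,0],[0,-0.04,0,0,0],[0,-0.04,0,0,0],[0,-0.04,0,0,0]]'
python3 -c "
from h import *
from rig import read_camera
im=read_camera('top');cv2.imwrite('pics/g2f.png',im);cv2.imwrite('pics/g2.png',cv2.resize(im[125:215,260:400],None,fx=5.7,fy=5.7,interpolation=2))
rel([.5515,.2852,.034],-.091)"
```

```text
time: 6.35
tcp_pos: [0.475, 0.1855, 0.152]
eef_rot: [0.999, 0.054, 0.002, -0.0]
ft_force: [0.1, 0.5, -0.2]
width: 0.0856
t 6.4 tcp [0.4739 0.1922 0.1518] psi 6.32 F [-0.2  4.7 -0.1] w 0.0851
dx 0.0874 dy -0.0839 dz 0.1178
spin (deg) 11.534643349677532
```

View pics/g2.png

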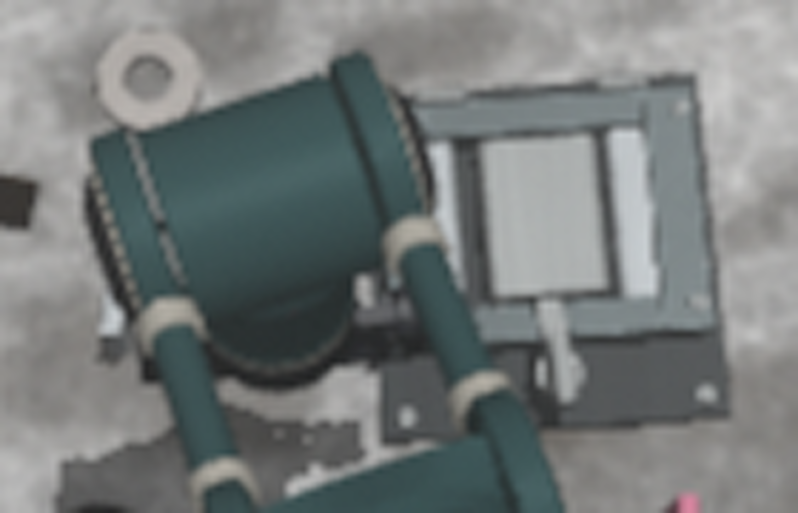

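```bash
python3 -m jog '[[0,0,0,5.8,0],[0,0,0,5.7,0],[0.023,-0.032,0,0,0],[0.023,-0.032,0,0,0],[0.022,-0.032,0,0,0],[0,0,0.03,0,0],[0,0,0,0,0],[0,0,0,0,0]]'
python3 -c "
from h import *
rel([.5515,.2852,.034],-.091)
from rig import read_camera
im=read_camera('scene');cv2.imwrite('pics/g3s.png',cv2.resize(im[130:240,230:360],None,fx=6,fy=5,interpolation=2))"
```

```text
time: 7.07
tcp_pos: [0.5494, 0.2727, 0.1182]
eef_rot: [0.999, -0.046, -0.002, 0.001]
ft_force: [0.4, -0.1, -0.5]
width: 0.0853
t 7.0667 tcp [0.5494 0.2727 0.1182] psi -5.23 F [ 0.4 -0.1 -0.5] w 0.0853
dx 0.0010 dy -0.0126 dz 0.0842
spin (deg) -0.020271350257121276
```

View pics/g3s.png

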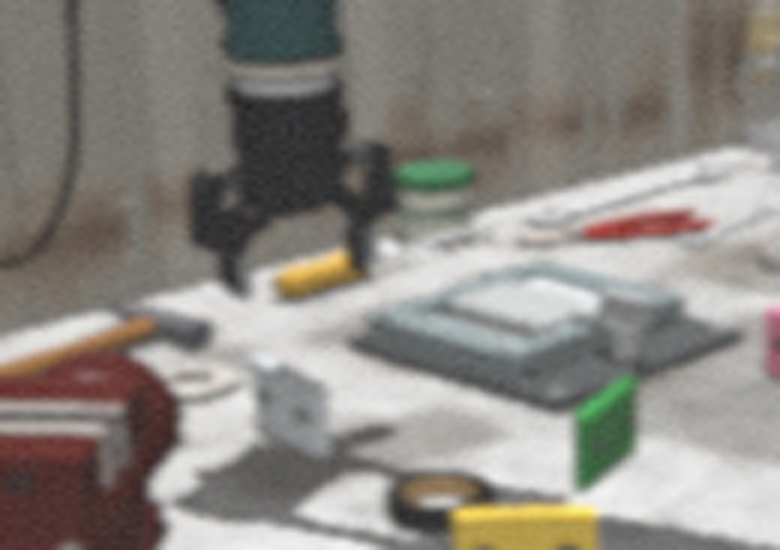

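```bash
python3 -m jog '[[0.001,-0.0126,0.02,0,0],[0,0,0.03,0,0],[0,0,0.02,0,0],[0,0,0.015,0,0.2],[0,0,0,0,0.6],[0,0,0,0,1],[0,0,0,0,1],[0,0,0,0,1],[0,0,0,0,1],[0,0,0,0,1]]' 50
python3 -m jog '[[0,0,0,0,1],[0,0,-0.03,0,1],[0,0,-0.03,0,1],[0,0,-0.02,0,1],[0,0,0,0,1]]'
python3 -c "
from h import *
rel([.5515,.2852,.034],-.091)
from rig import read_camera
im=read_camera('scene');cv2.imwrite('pics/g4s.png',cv2.resize(im[130:240,230:360],None,fx=6,fy=5,interpolation=2))"
```

```text
time: 7.95
tcp_pos: [0.5547, 0.2865, 0.0372]
eef_rot: [0.999, -0.046, 0.002, -0.001]
ft_force: [-0.3, -0.1, 5.2]
width: 0.011
time: 8.37
tcp_pos: [0.5566, 0.2875, 0.1208]
eef_rot: [0.999, -0.046, 0.004, -0.002]
ft_force: [0.7, 0.2, -1.1]
width: 0.0111
t 8.3667 tcp [0.5566 0.2875 0.1208] psi -5.26 F [ 0.7  0.2 -1.1] w 0.0111
dx -0.0049 dy 0.0028 dz 0.0868
spin (deg) -0.04905992735837633
```

View pics/g4s.png

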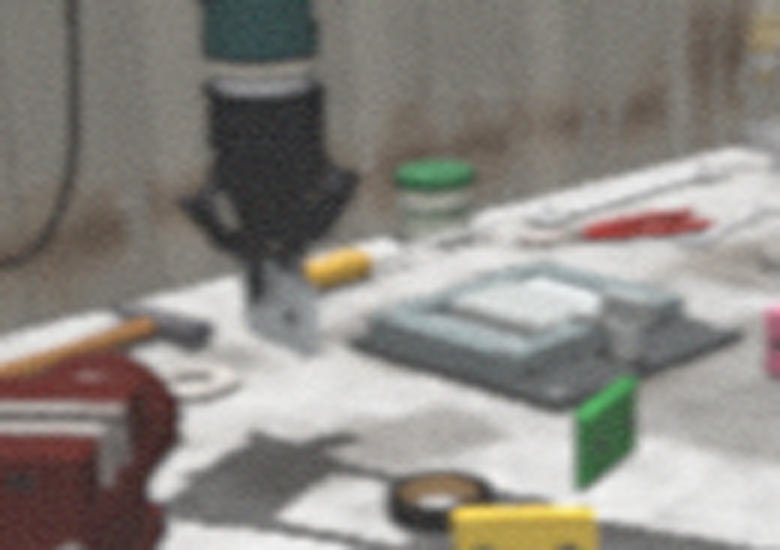

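```bash
python3 -m jog '[[0,0,0,-4.5,1],[0,0,0,-4.4,1],[0.003,0.035,0,0,1],[0.003,0.035,0,0,1],[0.003,0.035,0,0,1],[0.003,0.035,0,0,1],[0.003,0.035,0,0,1],[0.003,0.037,0,0,1],[0,0,0.01,0,1],[0,0,0,0,1]]'
python3 -m jog '[[0,0,0.01,0,1],[0,0,0,0,1],[0,0,0,0,1]]'
python3 -c "
from h import *
rel([.5887,.0771,.049],.063)
from rig import read_camera
im=read_camera('scene');cv2.imwrite('pics/g5sf.png',im);cv2.imwrite('pics/g5s.png',cv2.resize(im[150:220,270:370],None,fx=8,fy=8,interpolation=2))
im=read_camera('top');cv2.imwrite('pics/g5.png',cv2.resize(im[125:215,290:400],None,fx=6,fy=6,interpolation=2))"
```

```text
time: 9.25
tcp_pos: [0.5821, 0.0732, 0.1013]
eef_rot: [1.0, 0.03, -0.003, 0.0]
ft_force: [-0.7, 0.7, -2.7]
width: 0.0109
time: 9.5
tcp_pos: [0.583, 0.0766, 0.0932]
eef_rot: [0.999, 0.033, -0.002, -0.0]
ft_force: [-0.1, 0.3, -2.0]
width: 0.0112
t 9.5 tcp [0.583  0.0766 0.0932] psi 3.73 F [-0.1  0.3 -2. ] w 0.0112
dx 0.0057 dy -0.0002 dz 0.0442
spin (deg) 0.11803571575150965
```

View pics/g5s.png

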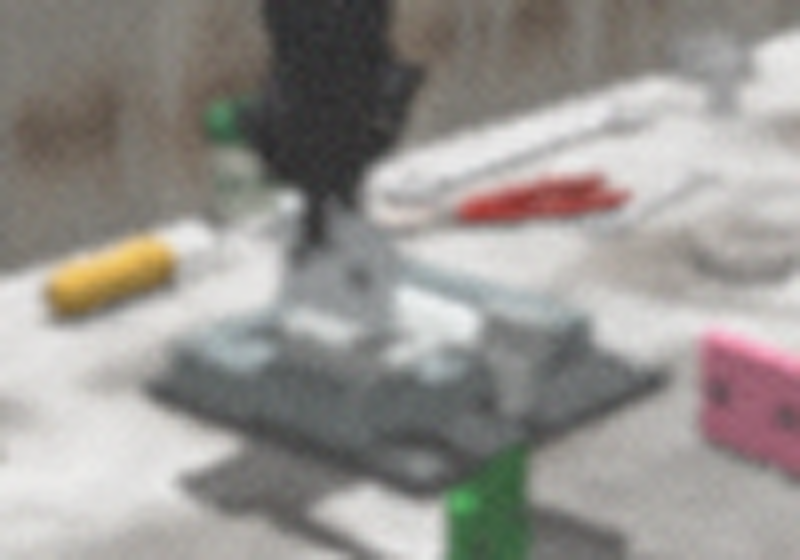

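View pics/g5.png

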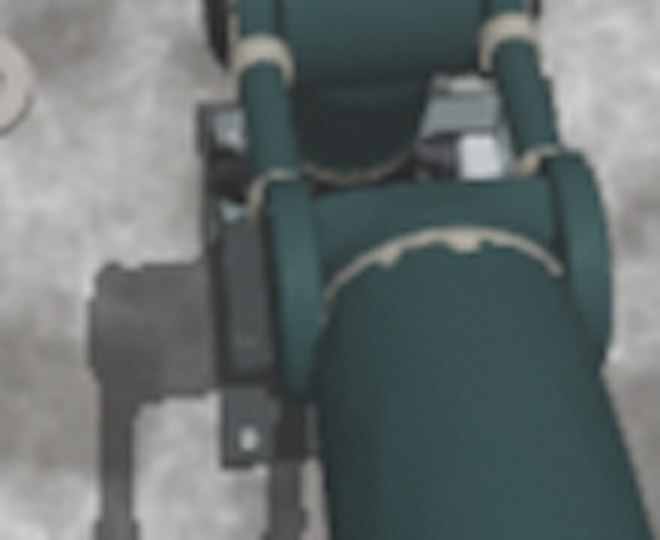

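Run:
```python
from h import *
from rig import regions_of
im=cv2.imread("pics/g5sf.png");k=10;o=[290,160]
a=cv2.resize(im[160:215,290:360],None,fx=k,fy=k,interpolation=cv2.INTER_CUBIC)
J=[.58842,.03343,.063]
def dr(P,col,cl=True):
    q=((proj(P,"scene")-o+.5)*k).astype(int);cv2.polylines(a,[q],cl,col,1)
dr(T(J,box(.053,.066,.036)),(0,255,0));dr(T(J,box(.075,.096,.036)),(0,0,255));dr(T(J,box(.048,.032,.038)),(255,0,0))
# spacer assumed: center at TCP minus 3 mm x, bottom .056
S=[.583-.003,.0766-.001,.063]
dr(T(S,[[-.04,.006,.056],[.04,.006,.056],[.04,.006,.116],[-.04,.006,.116]]),(255,0,255))
dr(T(S,[[-.04,.006,.056],[-.04,-.006,.056],[-.04,-.006,.116],[-.04,.006,.116]]),(255,0,255))
cv2.imwrite("pics/ov5.png",a)
```

```text
(no output)
```

View pics/ov5.png

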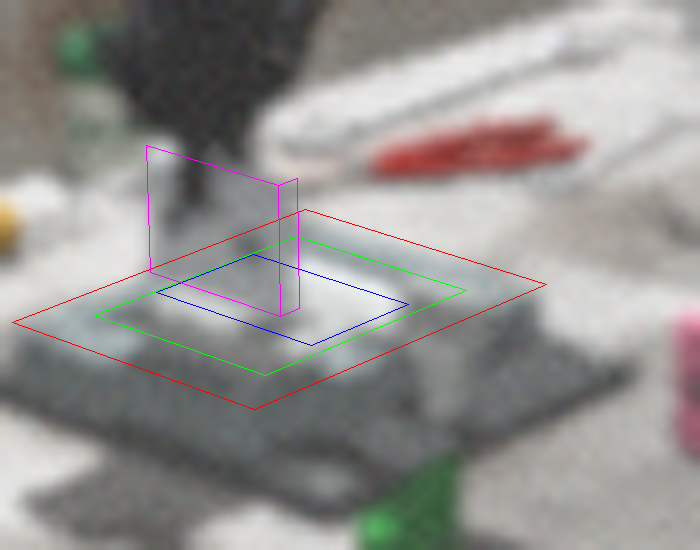

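```bash
python3 -m jog '[[0.005,0,0.005,0,1],[0,0,0.005,0,1],[0,0,0.004,0,1],[0,0,0.004,0,1],[0,0,0,0,1]]'
python3 -m jog '[[0,0,0.003,0,1],[0,0,0.003,0,1],[0,0,0.003,0,1],[0,0,0,0,1]]'
python3 -c "
from h import *
rel([.5887,.0771,.049],.063)"
```

```text
time: 10.02
tcp_pos: [0.5885, 0.0757, 0.0755]
eef_rot: [0.999, 0.032, -0.001, 0.0]
ft_force: [-0.6, -0.0, -1.9]
width: 0.0111
time: 10.35
tcp_pos: [0.5894, 0.0759, 0.0674]
eef_rot: [0.999, 0.032, -0.0, -0.0]
ft_force: [1.3, 1.8, -2.2]
width: 0.011
t 10.35 tcp [0.5894 0.0759 0.0674] psi 3.62 F [ 1.3  1.8 -2.2] w 0.011
dx -0.0006 dy -0.0012 dz 0.0184
spin (deg) 0.01457565214549393
```

```bash
python3 -m jog '[[0,-0.0005,0.003,0,1],[0,0,0.003,0,1],[0,0,0.003,0,1],[0,0,0,0,1]]'
python3 -c "
from h import *
rel([.5887,.0771,.049],.063)"
```

```text
time: 10.68
tcp_pos: [0.5888, 0.076, 0.0579]
eef_rot: [0.999, 0.032, -0.001, 0.0]
ft_force: [0.2, 0.4, -2.6]
width: 0.0112
t 10.6833 tcp [0.5888 0.076  0.0579] psi 3.63 F [ 0.2  0.4 -2.6] w 0.0112
dx -0.0000 dy -0.0011 dz 0.0089
spin (deg) 0.02255181126883423
```

In the gap without force. I'll go on down to the bed.

```bash
python3 -m jog '[[0,0,0.003,0,1],[0,0,0.003,0,1],[0,0,0.001,0,1],[0,0,0,0,1]]'
python3 -m jog '[[0,0,0.001,0,1],[0,0,0.001,0,1],[0,0,0,0,1]]'
```

```text
time: 11.02
tcp_pos: [0.5891, 0.0761, 0.0514]
eef_rot: [0.999, 0.032, -0.0, 0.0]
ft_force: [-0.0, 0.4, -1.8]
width: 0.0113
time: 11.27
tcp_pos: [0.5894, 0.0762, 0.0498]
eef_rot: [0.999, 0.032, -0.0, 0.0]
ft_force: [0.8, 0.5, -0.4]
width: 0.011
```

```bash
python3 -m jog '[[0,0,0.001,0,1],[0,0,0.001,0,1],[0,0,0,0,1]]'
```

```text
time: 11.52
tcp_pos: [0.5897, 0.0762, 0.0492]
eef_rot: [0.999, 0.032, 0.0, 0.0]
ft_force: [-3.6, 0.1, 5.7]
width: 0.011
```

```bash
python3 -m jog '[[0,0,0,0,0.8],[0,0,0,0,0.7],[0,0,0,0,0.6],[0,0,0,0,0.5],[0,0,-0.01,0,0.5],[0,0,-0.02,0,0.5],[0,0,-0.03,0,0.5],[0,0,-0.03,0,0.5],[0,0,-0.02,0,0.5],[0,0,0,0,0.5]]'
python3 -m jog '[[0,0.03,0,0,1],[0,0.03,0,0,1],[0,0.03,0,0,1],[0,0.03,0,0,1],[0,0.03,0,0,1],[0,0,0,0,1]]'
python3 -c "
from h import *
rel([.5887,.0234,.045],.063)
from rig import read_camera
im=read_camera('scene');cv2.imwrite('pics/g6s.png',cv2.resize(im[150:220,270:370],None,fx=8,fy=8,interpolation=2))
im=read_camera('top');cv2.imwrite('pics/g6.png',cv2.resize(im[125:215,290:400],None,fx=6,fy=6,interpolation=2))"
```

```text
time: 12.35
tcp_pos: [0.5936, 0.0766, 0.1649]
eef_rot: [0.999, 0.032, 0.005, -0.0]
ft_force: [1.8, 0.4, 1.5]
width: 0.0429
time: 12.85
tcp_pos: [0.599, -0.0783, 0.1579]
eef_rot: [1.0, 0.03, 0.0, 0.001]
ft_force: [-0.4, 0.6, -0.3]
width: -0.0002
t 12.85 tcp [ 0.599  -0.0783  0.1579] psi 3.44 F [-0.4  0.6 -0.3] w -0.0002
dx -0.0042 dy -0.1021 dz 0.1129
spin (deg) -0.1724491696874465
```

View pics/g6s.png

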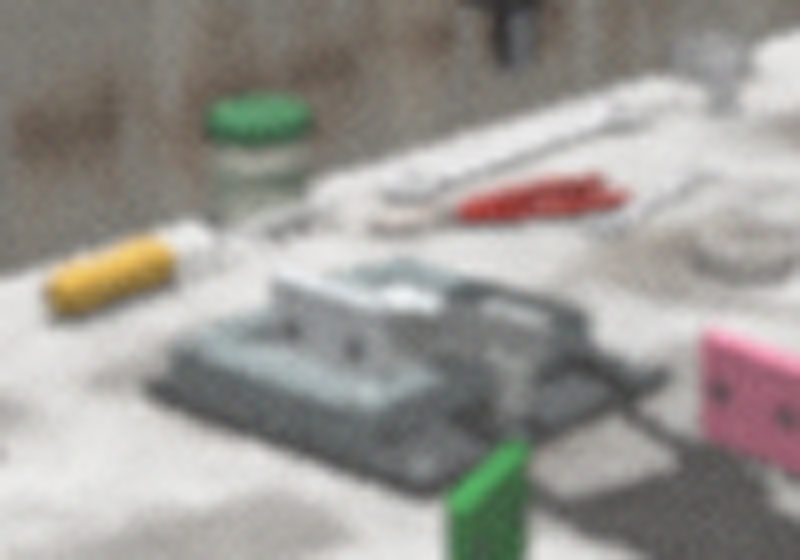

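View pics/g6.png

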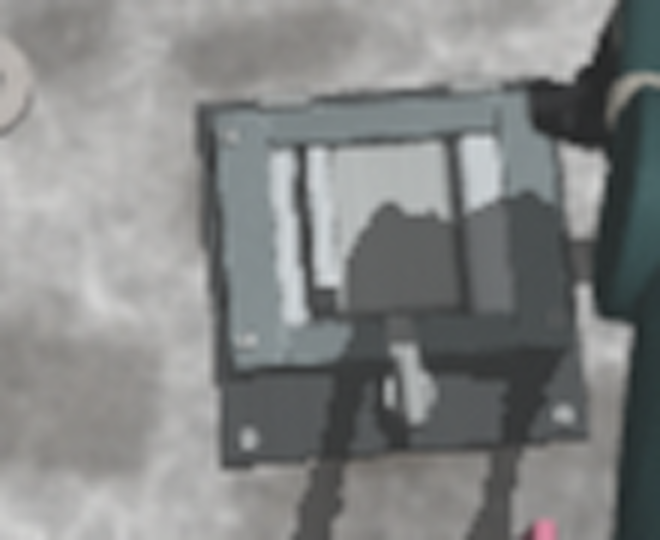

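Run:
```python
from h import *
u=lambda L:(np.array(L,float)+.5)/6-.5+[290,125]
p,r=fit(box(.04,.006,.072),u([(306,148),(329,147),(339,287),(316,290)]),[.58,.07,.06]);print(p,r.round(1).tolist())
J=np.array([.58842,.03343,.063]);c,s=np.cos(.063),np.sin(.063);d=p[:2]-J[:2];print("in jig",c*d[0]+s*d[1],-s*d[0]+c*d[1],p[2]-.063)
A,B=[back(u([q])[0],.071) for q in((402,345),(421,418))];print(A,B,"btn",np.pi/2-np.arctan2(A[1]-B[1],A[0]-B[0])+.063)
```

```text
[0.58475344 0.07564583 0.05606741] [[0.1, 0.1], [-0.1, 0.1], [-0.1, 0.0], [0.1, -0.3]]
in jig -0.0010014510460694755 0.04236292088145245 -0.00693258638476725
[0.51270291 0.03294049 0.071     ] [0.47196571 0.02337065 0.071     ] btn 1.4030634860580682
```

Run:
```python
from h import *
from rig import read_camera
im=read_camera("top");k=16;o=np.array([345,170])
out=[]
for b in(None,1.3,1.4,1.53):
    a=cv2.resize(im[170:205,345:370],None,fx=k//2,fy=k//2,interpolation=cv2.INTER_CUBIC)
    if b:
        pv=T([.58842,.03343,.063],[[-.098,0,0]])[0]
        def dr(P,col):
            q=((proj(P)-o+.5)*k/2).astype(int);cv2.polylines(a,[q],True,col,1)
        dr(T([pv[0],pv[1],.063-b],box(.006,.022,.071)),(0,0,255))
        dr(T([pv[0],pv[1],.063-b],[[-.006,-.022,.047],[.006,-.022,.047],[.006,.045,.042],[-.006,.045,.042]]),(0,255,0))
    out.append(a)
cv2.imwrite("pics/btn.png",cv2.resize(np.hstack(out),None,fx=1,fy=1))
```

```text
(no output)
```

View pics/btn.png

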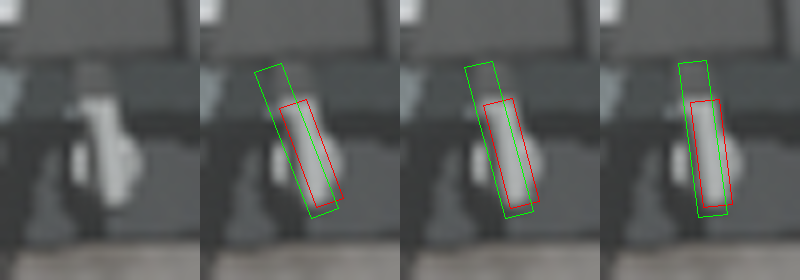

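```bash
python3 -m jog '[[-0.002,-0.034,0,0,1],[-0.001,-0.034,0,0,1],[-0.001,-0.034,0,0,1],[0,0,0.03,0,1],[0,0,0.03,0,1],[0,0,0.03,0,1],[0,0,0.01,0,1],[0,0,0,0,1]]'
python3 -c "
from h import *
rel([.5887,.0234,.030],.063)"
```

```text
time: 13.67
tcp_pos: [0.5848, 0.0293, 0.0542]
eef_rot: [0.999, 0.033, -0.004, -0.0]
ft_force: [-0.6, -0.6, -0.2]
width: -0.0003
t 13.6667 tcp [0.5848 0.0293 0.0542] psi 3.73 F [-0.6 -0.6 -0.2] w -0.0003
dx 0.0035 dy 0.0062 dz 0.0242
spin (deg) 0.11743386454456099
```

```bash
python3 -m jog '[[0.003,0.006,0.004,0,1],[0,0,0.004,0,1],[0,0,0.003,0,1],[0,0,0.003,0,1],[0,0,0,0,1]]'
python3 -m jog '[[0,0,0.002,0,1],[0,0,0.002,0,1],[0,0,0.002,0,1],[0,0,0,0,1]]'
```

```text
time: 14.08
tcp_pos: [0.5923, 0.022, 0.0443]
eef_rot: [1.0, 0.031, 0.0, -0.0]
ft_force: [-0.7, 0.3, 0.3]
width: -0.0003
time: 14.42
tcp_pos: [0.5921, 0.0222, 0.0381]
eef_rot: [0.999, 0.032, 0.0, 0.0]
ft_force: [0.5, 0.2, 0.9]
width: 0.0
```

```bash
python3 -m jog '[[0,0,0.002,0,1],[0,0,0.002,0,1],[0,0,0.002,0,1],[0,0,0,0,1]]'
python3 -m jog '[[0,0,0.001,0,1],[0,0,0.001,0,1],[0,0,0,0,1]]'
```

```text
time: 14.75
tcp_pos: [0.5922, 0.0222, 0.0327]
eef_rot: [0.999, 0.032, 0.0, 0.0]
ft_force: [-1.8, -1.2, 6.7]
width: -0.0002
time: 15.0
tcp_pos: [0.5922, 0.0222, 0.031]
eef_rot: [0.999, 0.032, 0.0, 0.0]
ft_force: [-2.5, -0.5, 8.6]
width: -0.0002
```

```bash
python3 -m jog '[[0,0,0.001,0,1],[0,0,0.001,0,1],[0,0,0,0,1]]'
python3 -m jog '[[0,0,0.001,0,1],[0,0,0,0,1],[0,0,0,0,1]]'
```

```text
time: 15.25
tcp_pos: [0.5923, 0.0222, 0.03]
eef_rot: [0.999, 0.032, 0.0, 0.0]
ft_force: [-6.5, -0.6, 13.6]
width: -0.0001
time: 15.5
tcp_pos: [0.5923, 0.0222, 0.03]
eef_rot: [0.999, 0.032, 0.0, 0.0]
ft_force: [-8.4, -1.4, 20.0]
width: 0.0003
```

Hard stop reached: z holds at 30 mm while the force rises to 20 N. I'll take one last look, then hand in.

```bash
python3 -m jog '[[0,0,0,0,1],[0,0,0,0,1],[0,0,0,0,1]]'
python3 -c "
from rig import read_camera;import cv2
im=read_camera('scene');cv2.imwrite('pics/g7s.png',cv2.resize(im[150:220,270:370],None,fx=8,fy=8,interpolation=2))"
```

```text
time: 15.75
tcp_pos: [0.5923, 0.0222, 0.03]
eef_rot: [0.999, 0.032, 0.0, 0.0]
ft_force: [-8.1, 0.0, 19.1]
width: 0.0002
```

View pics/g7s.png

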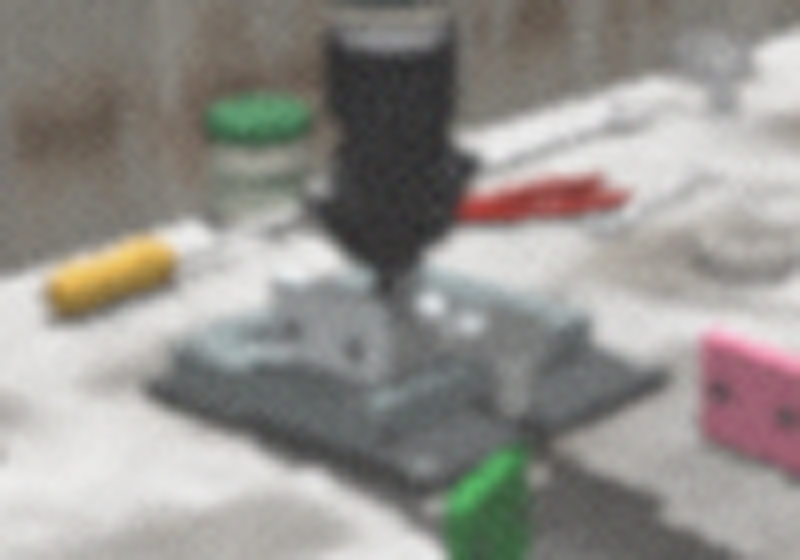

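The spacer (330,325) stands upright in its gap, and the shut fingers press the tile at (395,290).

```bash
python3 -c "
from rig import workorder;print(workorder.close_job())"
```

```text
the job is handed in; nothing more can be done
None
```

The job is done and handed in, after about 16 s of the 54 s allowed. No verdict is reported, so the numbers below are from my own last checks.

- **Turnbutton:** I turned it over the clamp frame to about 1.5 rad. The tool's turn implies 1.53, while a rough reading from the picture gave 1.40. Overlays on a later picture favoured 1.45 to 1.53, and every value is above the required 1.3.
- **Spacer:** I stood it in the wide gap, left of the tile, lowered it until it touched the bed, and let go. Measured in the picture, it sits at x −1 mm, y +42.4 mm in the jig frame, within 0.01 rad of the gap's direction. It was still upright in the last picture.
- **Tile:** It is pressed to its hard stop with the shut fingers. The tool stayed at z = 30 mm while the wrist force rose to about 19 N, and the arm was still holding it at hand-in. There is also about 8 N of sideways force at the wrist.

I did not re-measure the bearing, carton, tape roll and washer at the end. I planned the moves to stay clear of them, and saw no sign of contact.

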